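# Tip the parts bins, find the stamped one and push it to the dispatch line

## Task

One of the two blue parts bins carries a red-and-white ring stamp on its underside. Tip both bins over backwards, to the robot's left, so that they lie on their backs with their undersides facing the right-hand edge of the bench; then push the stamped one farther left along the bench until it lies centred over the yellow dispatch line, still on its back, and leave the other lying where it tipped. Only push with the fingers: do not lift or carry the bins, and leave everything else on the bench where it is.

Things in the scene. Friction and masses are not known exactly. Their poses are not given: they have to be found in the camera images.
- bin_stamped: Empty open blue plastic bin, 60 deep (x) x 70 wide (y) x 110 mm tall (z), walls 4 mm, 0.17-0.35 kg, rubber-faced floor, either nearer or farther. 54 mm ringed stamp underneath. Origin: centre of underside; z out of the top; -x is the front (white card), facing right (world -y) within 0.15 rad. Starts upright; pushed near the rim it tips over its back bottom edge, past 31 deg drops on its back: 60 mm high, own x down.
- bin_plain: Empty open blue plastic bin, 60 deep (x) x 70 wide (y) x 110 mm tall (z), walls 4 mm, 0.17-0.35 kg, rubber-faced floor, either nearer or farther. Bare underneath. Origin: centre of underside; z out of the top; -x is the front (white card), facing right (world -y) within 0.15 rad. Starts upright; pushed near the rim it tips over its back bottom edge, past 31 deg drops on its back: 60 mm high, own x down.
- bin_stamped_center (a point): The middle of the stamped bin: on its own z axis, 55 mm above its underside (upright 55 mm above the bench, lying on its back 30 mm). The centre of mass lies about 6 mm from it towards the underside.
- bin_plain_center (a point): The middle of the plain bin: on its own z axis, 55 mm above its underside.
- dispatch_line: The dispatch line: a flat yellow tape on the bench, 24 mm wide (its x, pointing left, world +y, within 0.05 rad) and 340 mm long (its y, pointing back to the robot), with no height to speak of. Origin at its middle. It runs away from the robot, left of the bins.
- vial: Bystander, loose: small white capped vial standing upright, 26 mm across, 54 mm tall, left of the dispatch line. Origin under its centre.
- v_anvil: Bystander, loose: small grey metal V anvil, 40 mm across, 28 mm tall, left of the dispatch line. Origin under its centre.
- mount: Bystander, loose: black resin disc, 30 mm across, 16 mm tall, left of the dispatch line. Origin under its centre.

How it is judged (in metres and radians):
On the way, in this order (a step that is already met when the one before it is completed fails the run):
1. both bins lie on their backs, undersides facing the right-hand edge, and the stamped one is not yet on the dispatch line (angle between each of bin_stamped, bin_plain's own x axis and vertical above 2.9 rad and angle between bin_stamped's own z axis and vertical between 1.4 and 1.75 rad and angle between bin_plain's own z axis and vertical between 1.4 and 1.75 rad and x of bin_stamped_center in the frame of dispatch_line below -0.03 m), for 0.3 s.
2. the stamped bin lies on its back over the dispatch line (angle between bin_stamped's own x axis and vertical above 2.9 rad and angle between bin_stamped's own z axis and vertical between 1.4 and 1.75 rad and x of bin_stamped_center in the frame of dispatch_line between -0.018 and 0.018 m and y of bin_stamped_center in the frame of dispatch_line between -0.15 and 0.15 m), for 0.2 s.
At the end, for the whole second after the job is handed in: Both bins lie at rest on their backs (own x within about 10 degrees of straight down); the middle of the stamped bin is within 18 mm of the centre line of the yellow tape, and within 150 mm of the tape's middle along it; the plain bin's middle is at least 30 mm short of the tape's centre line (all of step 2 and angle between bin_plain's own x axis and vertical above 2.9 rad and angle between bin_plain's own z axis and vertical between 1.4 and 1.75 rad and x of bin_plain_center in the frame of dispatch_line below -0.03 m and linear speed of each of bin_stamped, bin_plain below 0.02 m/s); the robot touches nothing.
It fails at once if a bin is lifted off the bench (its middle more than 85 mm above the bench; tipping takes it to about 60 mm) (height (world z) of any of bin_stamped_center, bin_plain_center above 0.085 m).
It fails at once if a bin is lifted and carried (the underside's centre more than 60 mm up) (height (world z) of any of bin_stamped, bin_plain above 0.06 m).
It fails at once if the plain bin is shoved about (its middle more than 150 mm from where it started; tipping moves it about 90 mm) (distance of bin_plain_center from where it was at the start of the episode above 0.15 m).
It fails at once if a bystander is moved by more than 25 mm (distance of any of vial, v_anvil, mount from where it was at the start of the episode above 0.025 m).
It also fails if it takes over 51 s, if anything falls off the work surface, if the arm or the gripper's body presses on something with over 40 N, if the wrist force passes 120 N, or if a joint passes its speed limit or range.

## Robot

A 6-joint arm with a two-finger parallel gripper is mounted at the origin on the work surface; the furniture and walls round the work are solid. World frame = base frame: x ahead of the robot, y to its left, z up, the work surface at z = 0. Lengths are in mm, angles in degrees, forces in N, time in s.
With the tool pointing down it reaches from about 350 to 850 mm from the base axis. Payload 8.1 kg.
Tool frame: the origin (TCP) lies midway between the tips of the shut fingers; the grasp point (between the pads) lies 19 mm behind it; z points along the fingers, y is the line along which they close (so a half turn about z gives the same grasp; the last joint's range is limited). The gripper opens to 85 mm and grips with 20 to 120 N. Pads are 22 mm wide; open, the fingers measure 114 mm over their backs; the gripper's body (76 mm by 85 mm) begins 54 mm behind the grasp point. The pads swing forward as they close: fully open they stand 13 mm farther back than shut.
Start: joints at [-76.799, 7.471, 85.268, -0, 87.261, -4.893], TCP at [186.366, -570.327, 231.292] pointing down, gripper open.
Joint ranges: [-169.43, 169.43], [-51.17, 129.36], [1.28, 143.12], [-76.62, 256.62], [0, 156.53], [-152.29, 152.29]. Speed limits (degrees/s): [136.94, 136.94, 159.86, 180, 180, 180].

## Interface

Orientations are given as [roll, pitch, yaw] about the fixed x, y, z axes, in that order (R = Rz(yaw) Ry(pitch) Rx(roll)).
In Python, from bench import sense, snapshot, camera_params, hand_in, masks_of, pinpoint gives the robot as it stands.
- The arm moves only by the tool step_arm, never from a script. Its argument "targets" is a list of rows, each an object with "angular": the turn, a rotation vector about the tool's x, y, z scaled (see below), a list of three; "dp": the shift along the tool's x, y, z scaled (see below), a list of three; "fingers": the closure, from 0 (fully open) to 1 (shut). A call has exactly 8 rows; each row is the pose to reach, as a shift and turn from the pose commanded when the call began, along the tool's axes at that moment, turning the shorter way round; what a row does not reach only later rows make up. The controller multiplies each number of a shift by 0.2 m and each number of a turn by 180 degrees. A row lasts 1/8 s, in which the tool goes at most 62.5 mm and 10.7 degrees, less where a joint would pass 70% of its speed; a pose out of reach is approached as far as the arm can. A call with a number of a shift or a turn outside -1 to 1 is refused whole. A call with a gripper value outside its range is refused whole. The fingers move at their own pace and stop on an object; "newtons" is the grip in N (left out, the last holds). Time passes only in rows, so rows that repeat a pose let the fingers close, or fill a call up. It gives the time, the measured TCP pose, the force, the opening and the grip force at its end, in the units of the state.
- sense(): the state, without advancing time (a new reading comes with each control period).
- snapshot(name): name is "scene" or "top" or "wrist"; returns the picture (420x560x3 uint8, blue, green, red); there is no depth.
- camera_params(name): a dict with "vfov" (degrees; the focal length in pixels is half the picture's height over the tangent of half this angle, whatever the lens; pixels are square), "cx", "cy" (the principal point, pixels), "R" (3x3) and "t" (3): a world point X has camera coordinates R X + t. Camera axes: x right, y down, z forward; pixel columns grow to the right and rows downward; lengths in mm; the calibration is good to about 2 mm. A picture is of the moment at which its call begins: read the wrist's pose just before it. camera_params takes no time and is no camera call; for the wrist camera it gives the pose at the moment of the call.
- hand_in(): hands the job in; it is judged then, once.
Trained networks look in the newest picture that a camera, given by its name, has taken for a name from the list of things; names that differ only in an ending like _2 or _b are one class to them, and where a whole thing is asked for, a point or a joint stands for the part that bears it (a point fixed in the world has none). Each returns a list of dicts, best first, with "conf" (0 to 1); they miss things now and then, are a little off and sometimes report something else, mostly with a low value. They report only what shows in the picture. A call takes as long as a camera call.
- masks_of(camera, label): "pixels" (420x560 bool, what is visible of it) and "at" ([column, row] in pixels, amid what is visible of it).
- pinpoint(camera, label): "at" ([column, row] in pixels: a listed point, or the origin of a listed thing).
The state is a dict: "time": time; "joint_pos": joint angles; "qd": joint speeds; "joint_efforts": joint torques, N m; "tool_pos": TCP position; "tcp_rot": TCP orientation; "ft_force": force on the tool from outside, world axes, zero at the start; "wrist_torque": the same for the moment, N m; "finger_gap": finger opening in mm; "grip_force": force on a finger pad.
Only numpy, scipy, OpenCV 4.12 (cv2) and the standard library are available. Lean on these libraries where they do the work, as an engineer would, in place of code of your own. Each camera call takes 0.05 s, during which the arm holds its last target. There are 200 camera calls.

## Working session

There is one attempt and no reset: what is moved stays moved. The work goes in short steps, Python scripts to look and compute and a tool call to move; the robot and the scene stay as the last step left them, time stands still between calls to the robot, and variables do not carry over. Pictures are saved under pics/ and viewed, at most 10 in all, crops included, and the job is handed in when it is done.

Besides the shell and the picture viewer there is one more tool, called by a JSON object that holds its "fn" and its "kwargs". step_arm: Moves the arm, as the interface text tells. Its arguments: {"type":"object","properties":{"targets":{"type":"array","items":{"type":"object","properties":{"angular":{"type":"array","items":{"type":"number","minimum":-1,"maximum":1}},"dp":{"type":"array","items":{"type":"number","minimum":-1,"maximum":1}},"fingers":{"type":"number"}}}},"newtons":{"type":"number"}},"required":["targets"]}

```bash
mkdir -p pics
cat > h.py <<'E'
import numpy as np, cv2
from bench import *
def ray(cam,px,z,P=None):
    P=P or camera_params(cam); f=210/np.tan(np.radians(P['vfov'])/2)
    R=np.array(P['R']);t=np.array(P['t'])
    d=R.T@np.array([(px[0]-P['cx'])/f,(px[1]-P['cy'])/f,1]); o=-R.T@t
    return o+d*(z-o[2])/d[2]
E
python3 - <<'E'
from h import *
s=sense();print({k:np.round(s[k],2) for k in('time','tool_pos','tcp_rot','finger_gap')})
ims=[]
for c in('scene','top'):
    im=snapshot(c);cv2.imwrite(f'pics/{c}0.png',im)
    P=camera_params(c);print(c,P['vfov'],P['cx'],P['cy'],np.round(-np.array(P['R']).T@np.array(P['t'])))
    for l,z in(('bin_stamped',0),('bin_stamped_center',55),('bin_plain_center',55),('dispatch_line',0),('vial',0),('v_anvil',0),('mount',0)):
        for r in pinpoint(c,l)[:3]: print(c,l,round(r['conf'],2),np.round(r['at']),np.round(ray(c,r['at'],z)))
    m=masks_of(c,'dispatch_line')
    if m:
        ys,xs=np.nonzero(m[0]['pixels']);w=np.array([ray(c,p,0,P)[:2] for p in zip(xs,ys)])
        u=np.linalg.svd(w-w.mean(0),full_matrices=False)[2][0];print('line',w.mean(0),w.min(0),w.max(0),u)
E
```

```text
{'time': np.float64(0.0), 'tool_pos': array([ 186.22, -569.79,  230.25]), 'tcp_rot': array([-1.7989e+02, -1.0000e-02,  1.8090e+01]), 'finger_gap': np.float64(85.58)}
scene 52.08328373851941 283.19383620127616 210.41956814482572 [184. 425. 618.]
scene bin_stamped 0.85 [336. 201.] [ 432. -316.    0.]
scene bin_stamped 0.45 [299. 315.] [374.   8.   0.]
scene bin_stamped_center 0.95 [338. 182.] [ 431. -315.   55.]
scene bin_plain_center 0.72 [279. 163.] [ 585. -327.   55.]
scene bin_plain_center 0.5 [236. 287.] [477.  41.  55.]
scene dispatch_line 0.81 [262. 243.] [ 519. -121.    0.]
scene vial 0.67 [237. 287.] [504.   3.   0.]
scene v_anvil 0.72 [296. 316.] [377.  11.   0.]
scene mount 0.59 [275. 304.] [423.   5.   0.]
line [ 508.2142305  -120.18401948] [ 348.48722001 -139.00172197] [ 688.5552414  -103.72139187] [-0.99944646  0.03326816]
top 53.17416895047035 287.77781520453084 211.7322396155489 [ 325. -162.  906.]
top bin_stamped 0.78 [357. 245.] [ 437. -316.    0.]
top bin_stamped 0.75 [356. 171.] [ 606. -330.    0.]
top bin_stamped_center 0.93 [360. 243.] [ 434. -312.   55.]
top bin_plain_center 0.74 [357. 169.] [ 593. -322.   55.]
top dispatch_line 0.59 [266. 216.] [ 515. -122.    0.]
top vial 0.56 [209. 224.] [505.   4.   0.]
top v_anvil 0.7 [210. 285.] [371.   6.   0.]
top mount 0.68 [208. 262.] [421.   9.   0.]
```

View pics/scene0.png

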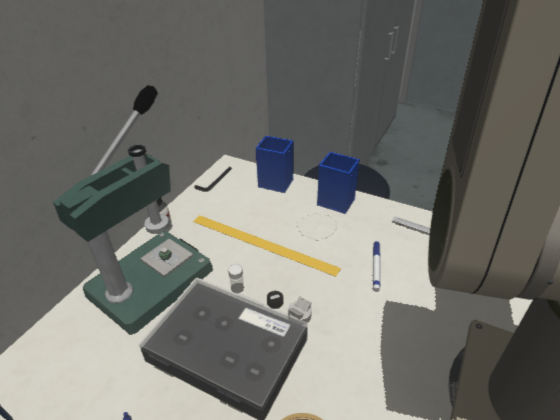

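View pics/top0.png

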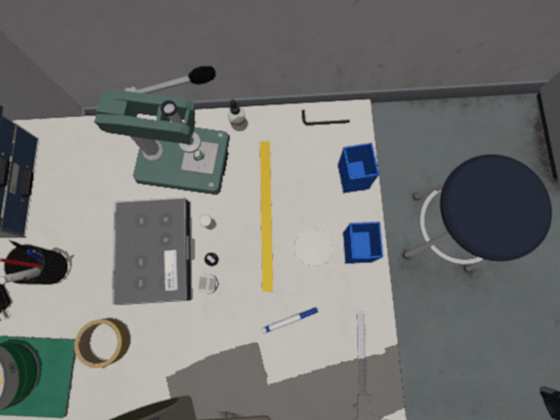

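The scene view shows both bins near the right edge, at about (338,182) and (276,163), with the yellow line at (262,243). The top view shows the rims at (360,243) and (357,169). The networks' positions agree across the two cameras. Next I'll fit the bins' yaw with a box model.

```bash
cat >> h.py <<'E'
from scipy.optimize import minimize
def proj(P,X):
    f=210/np.tan(np.radians(P['vfov'])/2); c=X@np.array(P['R']).T+np.array(P['t'])
    return c[:,:2]/c[:,2:]*f+[P['cx'],P['cy']]
def fitbox(obs,x0,dims):
    """obs: list of (P,mask); x,y,yaw of box centre; dims along local x,y,z (z from 0)"""
    B=np.array([[a,b,c] for a in(-.5,.5) for b in(-.5,.5) for c in(0,1)])*dims
    def cost(v):
        c,s=np.cos(v[2]),np.sin(v[2]); X=B@np.array([[c,-s,0],[s,c,0],[0,0,1]]).T+[v[0],v[1],0]; e=0
        for P,m in obs:
            im=np.zeros(m.shape,np.uint8); h=cv2.convexHull((proj(P,X)*16).astype(np.int32))
            cv2.fillConvexPoly(im,h,1,cv2.LINE_8,4); e+=1-(im.astype(bool)&m).sum()/(im.astype(bool)|m).sum()
        return e
    best=min((minimize(cost,[*x0,y],method='Nelder-Mead',options=dict(initial_simplex=np.array([[*x0,y],[x0[0]+10,x0[1],y],[x0[0],x0[1]+10,y],[*x0,y+.1]]))) for y in(-.12,0,.12)),key=lambda r:r.fun)
    return best.x,best.fun
def blue(im):
    h=cv2.cvtColor(im,cv2.COLOR_BGR2HSV); return cv2.inRange(h,(108,150,40),(128,255,255))
def near(im,px,cl=5):
    m=cv2.morphologyEx(blue(im),cv2.MORPH_CLOSE,np.ones((cl,cl))); n,l,st,ce=cv2.connectedComponentsWithStats(m)
    i=min((i for i in range(1,n) if st[i,4]>300),key=lambda i:np.hypot(*(ce[i]-px))); return l==i
E
python3 - <<'E'
from h import *
I={c:cv2.imread(f'pics/{c}0.png') for c in('scene','top')};P={c:camera_params(c) for c in I}
for x0,px in(((433,-314),{'scene':(338,182),'top':(360,243)}),((588,-324),{'scene':(276,163),'top':(357,169)})):
    ob=[(P[c],near(I[c],px[c])) for c in I]
    print([m.sum() for _,m in ob],fitbox(ob,x0,[70,60,110]),fitbox(ob[1:],x0,[70,60,110]))
E
```

```text
[np.int64(1170), np.int64(1347)] (array([ 4.33015636e+02, -3.17023432e+02,  1.27496022e-01]), np.float64(0.6005361946419631)) (array([ 4.35240882e+02, -3.16864424e+02, -6.83894566e-02]), np.float64(0.1597005614472864))
[np.int64(854), np.int64(1465)] (array([ 5.93391268e+02, -3.20737076e+02, -3.57632459e-02]), np.float64(0.7205107281772585)) (array([ 5.92831155e+02, -3.21655441e+02, -6.48779556e-02]), np.float64(0.13491124260355025))
```

Run:
```python
from h import *
I={}
for c in('scene','top'): 
    snapshot(c); I[c]=masks_of(c,'bin_stamped')+masks_of(c,'bin_plain')
P={c:camera_params(c) for c in I}
for x0,px in(((433,-314),{'scene':(338,182),'top':(360,243)}),((588,-324),{'scene':(276,163),'top':(357,169)})):
    ob=[(P[c],min(I[c],key=lambda r:np.hypot(*(np.array(r['at'])-px[c])))['pixels']) for c in I]
    print([m.sum() for _,m in ob],fitbox(ob,x0,[70,60,110]),fitbox(ob[1:],x0,[70,60,110]))
```

```text
[np.int64(2038), np.int64(1568)] (array([ 4.33567599e+02, -3.13566068e+02, -3.82799039e-02]), np.float64(0.1061329494920279)) (array([ 4.33475323e+02, -3.14106126e+02, -5.11131505e-02]), np.float64(0.039975399753997554))
[np.int64(1813), np.int64(1633)] (array([ 5.91950363e+02, -3.19001317e+02,  4.62239162e-02]), np.float64(0.14600000640467092)) (array([ 5.93890147e+02, -3.19367107e+02,  3.54037811e-02]), np.float64(0.061529614721104076))
```

{"fn": "step_arm", "kwargs": {"targets": [{"angular": [0,0,0],"dp": [0.0,0,0],"fingers": 0.5},{"angular": [0,0,-0.06],"dp": [0,0,0],"fingers": 0.5},{"angular": [0,0,-0.12],"dp": [0,0,0],"fingers": 0.5},{"angular": [0,0,-0.18],"dp": [0,0,0],"fingers": 0.5},{"angular": [0,0,-0.24],"dp": [0,0,0],"fingers": 0.5},{"angular": [0,0,-0.3],"dp": [0,0,0],"fingers": 0.5},{"angular": [0,0,-0.36],"dp": [0,0,0],"fingers": 0.5},{"angular": [0,0,-0.4],"dp": [0,0,0],"fingers": 0.5}]}}

```text
time: 2.2
tool_pos: [186.4, -570.3, 231.3]
tcp_rot: [-180.0, -0.0, 90.4]
ft_force: [-0.4, -0.1, -0.3]
finger_gap: 42.6
grip_force: 0.0
```

{"fn": "step_arm", "kwargs": {"targets": [{"angular": [0,0,0],"dp": [0.2,0.25,0],"fingers": 0.5},{"angular": [0,0,0],"dp": [0.4,0.5,0],"fingers": 0.5},{"angular": [0,0,0],"dp": [0.6,0.75,0],"fingers": 0.5},{"angular": [0,0,0],"dp": [0.8,1,0],"fingers": 0.5},{"angular": [0,0,0],"dp": [0.85,1,0.2],"fingers": 0.5},{"angular": [0,0,0],"dp": [0.85,1,0.4],"fingers": 0.5},{"angular": [0,0,0],"dp": [0.85,1,0.5],"fingers": 0.5},{"angular": [0,0,0],"dp": [0.85,1,0.5],"fingers": 0.5}]}}

```text
time: 3.2
tool_pos: [385.2, -399.3, 129.9]
tcp_rot: [-179.9, -0.1, 90.1]
ft_force: [-0.8, 0.3, 0.9]
finger_gap: 42.7
grip_force: 0.0
```

{"fn": "step_arm", "kwargs": {"targets": [{"angular": [0,0,0],"dp": [0,0.12,0.1],"fingers": 0.5},{"angular": [0,0,0],"dp": [0,0.235,0.18],"fingers": 0.5},{"angular": [0,0,0],"dp": [0.05,0.235,0.18],"fingers": 0.5},{"angular": [0,0,0],"dp": [0.1,0.235,0.18],"fingers": 0.5},{"angular": [0,0,0],"dp": [0.14,0.235,0.18],"fingers": 0.5},{"angular": [0,0,0],"dp": [0.18,0.235,0.18],"fingers": 0.5},{"angular": [0,0,0],"dp": [0.2,0.235,0.18],"fingers": 0.5},{"angular": [0,0,0],"dp": [0.2,0.235,0.18],"fingers": 0.5}]}}

```text
time: 4.2
tool_pos: [433.0, -359.7, 95.5]
tcp_rot: [180.0, 0.0, 90.1]
ft_force: [-0.7, 0.2, -0.2]
finger_gap: 42.8
grip_force: 0.0
```

{"fn": "step_arm", "kwargs": {"targets": [{"angular": [0,0,0],"dp": [0.05,0,0],"fingers": 0.5},{"angular": [0,0,0],"dp": [0.1,0,0],"fingers": 0.5},{"angular": [0,0,0],"dp": [0.15,0,0],"fingers": 0.5},{"angular": [0,0,0],"dp": [0.2,0,0],"fingers": 0.5},{"angular": [0,0,0],"dp": [0.25,0,0],"fingers": 0.5},{"angular": [0,0,0],"dp": [0.29,0,0],"fingers": 0.5},{"angular": [0,0,0],"dp": [0.33,0,0],"fingers": 0.5},{"angular": [0,0,0],"dp": [0.37,0,0],"fingers": 0.5}]}}

```text
time: 5.2
tool_pos: [432.9, -285.4, 95.2]
tcp_rot: [-180.0, -0.0, 90.1]
ft_force: [-0.1, -0.4, 0.6]
finger_gap: 42.8
grip_force: 0.0
```

Run:
```python
from h import *
a=snapshot('scene');b=snapshot('top');cv2.imwrite('pics/t1.png',np.hstack([a[100:320,180:480],b[80:300,180:480]]))
```

```text
(no output)
```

View pics/t1.png

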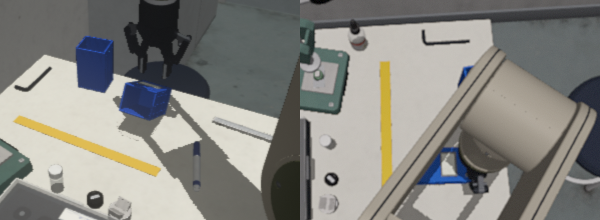

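The near bin has tipped onto its back (scene crop at (145,98)), and the far one is still upright. Next is the far bin.

{"fn": "step_arm", "kwargs": {"targets": [{"angular": [0,0,0],"dp": [-0.22,0,0],"fingers": 0.5},{"angular": [0,0,0],"dp": [-0.44,0,0],"fingers": 0.5},{"angular": [0,0,0],"dp": [-0.45,0.2,0],"fingers": 0.5},{"angular": [0,0,0],"dp": [-0.45,0.4,0],"fingers": 0.5},{"angular": [0,0,0],"dp": [-0.45,0.6,0],"fingers": 0.5},{"angular": [0,0,0],"dp": [-0.45,0.795,0],"fingers": 0.5},{"angular": [0,0,0],"dp": [-0.43,0.795,0],"fingers": 0.5},{"angular": [0,0,0],"dp": [-0.4,0.795,0],"fingers": 0.5}]}}

```text
time: 6.3
tool_pos: [591.5, -365.5, 94.7]
tcp_rot: [-179.9, -0.0, 90.1]
ft_force: [-0.4, 0.9, 0.4]
finger_gap: 42.8
grip_force: 0.0
```

{"fn": "step_arm", "kwargs": {"targets": [{"angular": [0,0,0],"dp": [0.05,0,0],"fingers": 0.5},{"angular": [0,0,0],"dp": [0.1,0,0],"fingers": 0.5},{"angular": [0,0,0],"dp": [0.15,0,0],"fingers": 0.5},{"angular": [0,0,0],"dp": [0.2,0,0],"fingers": 0.5},{"angular": [0,0,0],"dp": [0.25,0,0],"fingers": 0.5},{"angular": [0,0,0],"dp": [0.29,0,0],"fingers": 0.5},{"angular": [0,0,0],"dp": [0.33,0,0],"fingers": 0.5},{"angular": [0,0,0],"dp": [0.37,0,0],"fingers": 0.5}]}}

```text
time: 7.3
tool_pos: [591.9, -291.1, 95.2]
tcp_rot: [-180.0, -0.0, 90.1]
ft_force: [0.8, -0.4, 0.2]
finger_gap: 42.6
grip_force: 0.0
```

{"fn": "step_arm", "kwargs": {"targets": [{"angular": [0,0,0],"dp": [-0.1,0,-0.25],"fingers": 0.5},{"angular": [0,0.05,0],"dp": [-0.35,-0.1,-0.4],"fingers": 0.5},{"angular": [0,0.1,0],"dp": [-0.55,-0.25,-0.5],"fingers": 0.5},{"angular": [0,0.15,0],"dp": [-0.75,-0.4,-0.5],"fingers": 0.5},{"angular": [0,0.2,0],"dp": [-0.85,-0.4,-0.5],"fingers": 0.5},{"angular": [0,0.22,0],"dp": [-0.85,-0.4,-0.5],"fingers": 0.5},{"angular": [0,0.22,0],"dp": [-0.85,-0.4,-0.5],"fingers": 0.5},{"angular": [0,0.22,0],"dp": [-0.85,-0.4,-0.5],"fingers": 0.5}]}}

```text
time: 8.3
tool_pos: [512.9, -461.5, 196.3]
tcp_rot: [179.9, -39.4, 90.2]
ft_force: [0.0, 1.3, -0.3]
finger_gap: 42.6
grip_force: 0.0
```

Run:
```python
from h import *
P=camera_params('wrist');print(P['vfov'],-np.array(P['R']).T@np.array(P['t']),np.array(P['R'])[2])
a=snapshot('wrist');cv2.imwrite('pics/w1.png',a)
for l in('bin_stamped','bin_plain'):
    for r in pinpoint('wrist',l)[:3]: print(l,r['conf'],np.round(r['at']),ray('wrist',r['at'],30,P))
a=snapshot('scene');b=snapshot('top');cv2.imwrite('pics/t2.png',np.hstack([a[100:320,180:480],b[80:300,180:480]]))
```

```text
60.85227005409814 [ 513.61167263 -490.87880038  358.96809165] [ 5.79030846e-04  3.61823389e-01 -9.32246480e-01]
bin_stamped 0.74 [202. 135.] [ 435.4664693  -278.57999529   30.        ]
bin_plain 0.94 [348. 144.] [ 590.77102838 -289.14174281   30.        ]
```

View pics/w1.png

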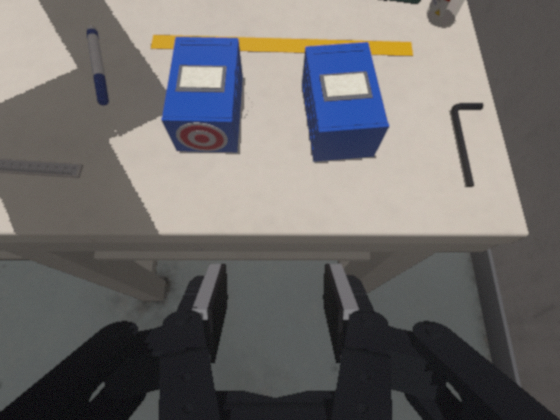

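View pics/t2.png

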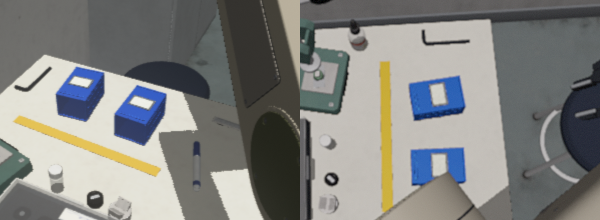

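The wrist view shows the red-and-white ring at (202,137), on the nearer bin. Both bins lie on their backs short of the line, which runs along rows 42–50. I'll push the near one.

{"fn": "step_arm", "kwargs": {"targets": [{"angular": [0,-0.05,0],"dp": [0,-0.1,0],"fingers": 0.5},{"angular": [0,-0.1,0],"dp": [0,-0.2,0],"fingers": 0.5},{"angular": [0,-0.16,0],"dp": [0,-0.3,0],"fingers": 0.5},{"angular": [0,-0.22,0],"dp": [0,-0.4,0],"fingers": 0.5},{"angular": [0,-0.22,0],"dp": [0.15,-0.4,0.125],"fingers": 0.5},{"angular": [0,-0.22,0],"dp": [0.3,-0.4,0.25],"fingers": 0.5},{"angular": [0,-0.22,0],"dp": [0.46,-0.4,0.385],"fingers": 0.5},{"angular": [0,-0.22,0],"dp": [0.46,-0.4,0.385],"fingers": 0.5}]}}

```text
time: 9.55
tool_pos: [432.3, -339.2, 195.5]
tcp_rot: [179.9, 0.0, 90.3]
ft_force: [0.1, 0.3, 0.3]
finger_gap: 42.8
grip_force: 0.0
```

Run:
```python
from h import *
s=sense();print(s['time'],s['tool_pos'],s['tcp_rot'])
for c in('top','scene'):
    snapshot(c)
    for l in('bin_stamped_center','bin_plain_center'):
        for r in pinpoint(c,l)[:2]: print(c,l,round(r['conf'],2),np.round(ray(c,r['at'],30)))
    m=masks_of(c,'dispatch_line')
    if m:
        ys,xs=np.nonzero(m[0]['pixels']);P=camera_params(c);w=np.array([ray(c,p,0,P)[:2] for p in zip(xs,ys)])
        u=np.linalg.svd(w-w.mean(0),full_matrices=False)[2][0];print('line',w.mean(0),u)
```

```text
9.55 [ 432.30748393 -339.24023817  195.4798699 ] [1.79932552e+02 3.64053180e-02 9.02832709e+01]
top bin_stamped_center 0.76 [ 424. -230.   30.]
top bin_plain_center 0.94 [ 585. -239.   30.]
line [ 514.79774226 -120.60924595] [-0.99952061  0.03096046]
scene bin_stamped_center 0.67 [ 431. -234.   30.]
scene bin_plain_center 0.69 [ 579. -240.   30.]
line [ 505.21342267 -119.98995398] [-0.99946947  0.03256951]
```

{"fn": "step_arm", "kwargs": {"targets": [{"angular": [0,0,0],"dp": [0,0,0.3],"fingers": 0.5},{"angular": [0,0,0],"dp": [0,0,0.55],"fingers": 0.5},{"angular": [0,0,0],"dp": [0,0,0.75],"fingers": 0.5},{"angular": [0,0,0],"dp": [0,0,0.85],"fingers": 0.5},{"angular": [0,0,0],"dp": [0.05,0,0.85],"fingers": 0.5},{"angular": [0,0,0],"dp": [0.1,0,0.85],"fingers": 0.5},{"angular": [0,0,0],"dp": [0.15,0,0.85],"fingers": 0.5},{"angular": [0,0,0],"dp": [0.19,0,0.85],"fingers": 0.5}]}}

```text
time: 10.95
tool_pos: [432.7, -303.7, 25.9]
tcp_rot: [179.9, 0.1, 90.1]
ft_force: [0.0, 0.8, -0.5]
finger_gap: 42.5
grip_force: 0.0
```

{"fn": "step_arm", "kwargs": {"targets": [{"angular": [0,0,0],"dp": [0.04,0,0],"fingers": 0.5},{"angular": [0,0,0],"dp": [0.08,0,0],"fingers": 0.5},{"angular": [0,0,0],"dp": [0.12,0,0],"fingers": 0.5},{"angular": [0,0,0],"dp": [0.16,0,0],"fingers": 0.5},{"angular": [0,0,0],"dp": [0.2,0,0],"fingers": 0.5},{"angular": [0,0,0],"dp": [0.24,0,0],"fingers": 0.5},{"angular": [0,0,0],"dp": [0.28,0,0],"fingers": 0.5},{"angular": [0,0,0],"dp": [0.3,0,0],"fingers": 0.5}]}}

```text
time: 11.95
tool_pos: [431.8, -243.3, 24.5]
tcp_rot: [-180.0, -0.0, 90.1]
ft_force: [-0.3, -3.4, 2.0]
finger_gap: 42.7
grip_force: 1.6
```

{"fn": "step_arm", "kwargs": {"targets": [{"angular": [0,0,0],"dp": [0.04,0,0],"fingers": 0.5},{"angular": [0,0,0],"dp": [0.08,0,0],"fingers": 0.5},{"angular": [0,0,0],"dp": [0.12,0,0],"fingers": 0.5},{"angular": [0,0,0],"dp": [0.15,0,0],"fingers": 0.5},{"angular": [0,0,0],"dp": [0.18,0,0],"fingers": 0.5},{"angular": [0,0,0],"dp": [0.2,0,0],"fingers": 0.5},{"angular": [0,0,0],"dp": [0.21,0,0],"fingers": 0.5},{"angular": [0,0,0],"dp": [0.22,0,0],"fingers": 0.5}]}}

```text
time: 12.95
tool_pos: [431.6, -199.8, 24.5]
tcp_rot: [-180.0, -0.0, 90.1]
ft_force: [-0.5, -2.8, 2.5]
finger_gap: 42.8
grip_force: 1.2
```

Run:
```python
from h import *
a=snapshot('scene');
for c in('top','scene'):
    b=snapshot(c)
    for l in('bin_stamped_center','bin_plain_center'):
        for r in pinpoint(c,l)[:2]: print(c,l,round(r['conf'],2),np.round(ray(c,r['at'],30)))
    if c=='top': t=b
cv2.imwrite('pics/t3.png',cv2.resize(np.hstack([a[100:320,180:480],t[80:300,180:480]]),(800,293)))
```

```text
top bin_stamped_center 0.8 [ 431. -134.   30.]
top bin_plain_center 0.89 [ 587. -243.   30.]
scene bin_stamped_center 0.88 [ 430. -129.   30.]
scene bin_plain_center 0.86 [ 577. -233.   30.]
```

View pics/t3.png

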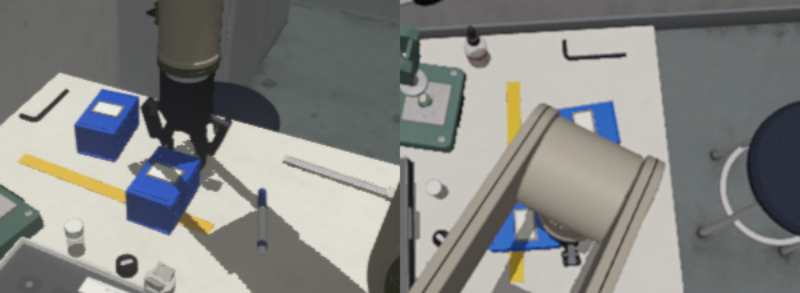

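The stamped bin is already over the line (left crop, (165,190)), about 15 mm short of centred. I'll finish the push, back off and check.

{"fn": "step_arm", "kwargs": {"targets": [{"angular": [0,0,0],"dp": [0.02,0,0],"fingers": 0.5},{"angular": [0,0,0],"dp": [0.04,0,0],"fingers": 0.5},{"angular": [0,0,0],"dp": [0.06,0,0],"fingers": 0.5},{"angular": [0,0,0],"dp": [0.07,0,0],"fingers": 0.5},{"angular": [0,0,0],"dp": [0.075,0,0],"fingers": 0.5},{"angular": [0,0,0],"dp": [0.0,0,0],"fingers": 0.5},{"angular": [0,0,0],"dp": [-0.2,0,0],"fingers": 0.5},{"angular": [0,0,0],"dp": [-0.4,0,0],"fingers": 0.5}]}}

```text
time: 14.3
tool_pos: [432.0, -281.9, 24.8]
tcp_rot: [180.0, 0.0, 90.1]
ft_force: [0.8, 0.4, 0.7]
finger_gap: 42.8
grip_force: 0.0
```

{"fn": "step_arm", "kwargs": {"targets": [{"angular": [0,0,0],"dp": [0,0,-0.2],"fingers": 0.5},{"angular": [0,0,0],"dp": [-0.2,0,-0.4],"fingers": 0.5},{"angular": [0,0,0],"dp": [-0.4,0,-0.6],"fingers": 0.5},{"angular": [0,0,0],"dp": [-0.6,0,-0.8],"fingers": 0.5},{"angular": [0,0,0],"dp": [-0.8,0,-0.9],"fingers": 0.5},{"angular": [0,0,0],"dp": [-0.8,0,-0.9],"fingers": 0.5},{"angular": [0,0,0],"dp": [-0.8,0,-0.9],"fingers": 0.5},{"angular": [0,0,0],"dp": [-0.8,0,-0.9],"fingers": 0.5}]}}

```text
time: 15.3
tool_pos: [431.8, -438.7, 203.2]
tcp_rot: [-179.9, -0.1, 90.1]
ft_force: [0.3, 0.5, -0.5]
finger_gap: 42.4
grip_force: 0.0
```

Run:
```python
from h import *
I={}
a=snapshot('scene')
for c in('top','scene'):
    b=snapshot(c)
    if c=='top': t=b
    P=camera_params(c)
    for l in('bin_stamped_center','bin_plain_center'):
        for r in pinpoint(c,l)[:2]: print(c,l,round(r['conf'],2),np.round(ray(c,r['at'],30)))
    ms=masks_of(c,'bin_stamped')
    m=min(ms,key=lambda r:np.hypot(*(np.array(r['at'])-proj(P,np.array([[432.,-120,30]]))[0])))['pixels']
    I[c]=(P,m);print(c,m.sum(),fitbox([I[c]],(432,-120),[70,110,60]))
print(fitbox(list(I.values()),(432,-120),[70,110,60]))
cv2.imwrite('pics/t4.png',cv2.resize(np.hstack([a[100:320,180:480],t[80:300,180:480]]),(800,293)))
```

```text
top bin_stamped_center 0.86 [ 427. -119.   30.]
top bin_plain_center 0.89 [ 584. -235.   30.]
top 1969 (array([ 4.35066873e+02, -1.18162175e+02, -3.50174288e-02]), np.float64(0.04971042471042475))
scene bin_stamped_center 0.86 [ 435. -117.   30.]
scene bin_stamped_center 0.71 [504. -87.  30.]
scene bin_plain_center 0.89 [ 574. -233.   30.]
scene 2667 (array([ 4.31929821e+02, -1.18834195e+02,  2.70330996e-02]), np.float64(0.0330788804071247))
(array([ 4.33512003e+02, -1.18949159e+02,  4.92802809e-03]), np.float64(0.10363151161671047))
```

View pics/t4.png

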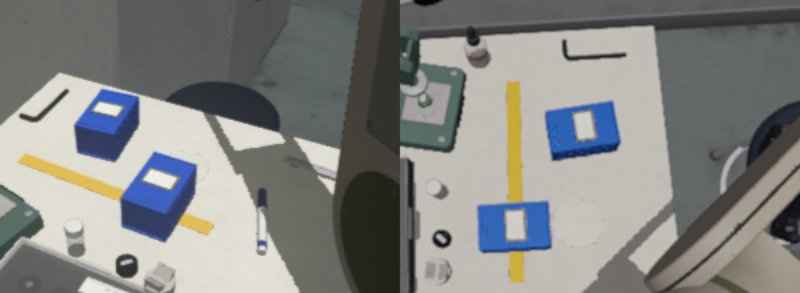

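The stamped bin lies on its back, centred on the line to about 1 mm (y −119 against −118). The plain bin lies well short of it, and the arm is clear.

```bash
python3 -c "
from bench import *
print(hand_in())"
```

```text
the job is handed in; nothing more can be done
None
```

Job handed in: both bins were tipped onto their backs, the stamped (nearer) bin is centred over the yellow line to about 1 mm by my measurement, the plain bin lies where it tipped, and the hand-in gave no verdict.

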